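# Reset a bench needle valve: shut to the stop, back off two turns, keep hold

### The job

Take the bench needle valve by the crank handle on its handwheel and wind it clockwise (seen from above) until you feel it come up against its stop, then press on firmly for a moment so that it really seats. From there back it off anticlockwise by exactly two full turns and stop there without letting go: the job finishes with you still gripping the crank handle and the wheel still at that setting. Do not disturb the beaker, tape roll, tube rack and bottle standing around it.

Things in the scene. Friction and masses are not known exactly. Their poses are not given: they have to be found in the camera images.
- stem (a joint): opening of the valve in rad, 0 on its hard stop (shut), growing as the wheel turns anticlockwise seen from above (opening); one full turn is 6.283. It starts somewhere between 0.4 and 1.3 turns open and can open to 4 turns. Turning it takes about 1.5 N at the crank handle and it stays where it is left
- handwheel (a joint): twist of the handwheel against the stem in rad, in its slightly springy hub: 0 when no force acts, negative when the handle is pushed clockwise. It shows the force: 5 N along the circle at the handle gives 0.055 rad, 10 N 0.11 rad (5 N m per rad, at most 0.4 rad); merely turning the valve gives about 0.016. So on the stop the handle still yields by some millimetres as it is pressed, with rising force
- wheel_center (a point): centre of the handwheel, on its upright turning axis, at the height of the rim's middle (108 mm above the worktop). The wheel is dark steel, level, with three spokes, 124 mm over the rim; the rim bar is 14 mm thick. It sits on a fixed brass valve body with hose barbs to both sides on a 90 x 130 mm aluminium foot plate; does not move in use
- handle_mid (a point): middle of the crank handle, at half its height (144 mm above the worktop): a black upright round grip, 20 mm in diameter and 50 mm long (118 to 168 mm above the worktop), standing on the rim 55 mm from the wheel's axis. It spins freely on its own pin, so a gripper that holds it can carry it round the axis in a level circle of 55 mm radius without turning the wrist. 29 mm lie between this point and the top of the rim
- crank_handle: the same crank handle as a body; origin at its lower end on the handle's own axis, z up
- beaker: glass beaker 70 mm wide, 88 mm high, origin at its foot; bystander
- tape_roll: roll of tape lying flat, 61 mm wide, 19 mm high, origin at its foot; bystander
- rack_orange: micro tube rack 78 x 111 x 44 mm, origin at its foot; bystander
- bottle_blue_cap: capped bottle 68 mm wide, 125 mm high, origin at its foot; bystander

How it is judged (in metres and radians):
On the way, in this order (a step that is already met when the one before it is completed fails the run):
1. the valve is wound shut (stem within 0.03 rad of its stop) and pressed on the stop with some 4 N or more at the handle (value of joint stem below 0.03 rad and value of joint handwheel below -0.04 rad), for 0.2 s.
2. the valve is backed off two turns by its crank handle (value of joint stem between 12.3464 and 12.7864 rad and contact force between the fingers and crank_handle above 1 N), for 0.2 s.
At the end, for the whole second after the job is handed in: The stem stands still two full turns open from its stop (12.57 rad, within 0.22 rad or about 12 degrees) while the fingers still grip the crank handle with more than 1 N; the bystanders are within 20 mm of where they stood (all of step 2 and velocity of joint stem between -0.05 and 0.05 rad/s and distance of each of beaker, tape_roll, rack_orange, bottle_blue_cap from where it was at the start of the episode below 0.02 m); the arm keeps its last pose, push and grip.
It fails at once if the glass beaker is pushed away or knocked over (distance of beaker from where it was at the start of the episode above 0.02 m or angle between beaker's own z axis and vertical above 0.3 rad).
It fails at once if the tape roll is pushed away or knocked over (distance of tape_roll from where it was at the start of the episode above 0.02 m or angle between tape_roll's own z axis and vertical above 0.3 rad).
It fails at once if the tube rack is pushed away or knocked over (distance of rack_orange from where it was at the start of the episode above 0.02 m or angle between rack_orange's own z axis and vertical above 0.3 rad).
It fails at once if the capped bottle is pushed away or knocked over (distance of bottle_blue_cap from where it was at the start of the episode above 0.02 m or angle between bottle_blue_cap's own z axis and vertical above 0.3 rad).
It also fails if it takes over 72 s, if anything falls off the work surface, if the arm or the gripper's body presses on something with over 40 N, if the wrist force passes 120 N, or if a joint passes its speed limit or range.

### The arm

A 6-joint arm with a two-finger parallel gripper is mounted at the origin on a cart in front of the work surface, level with it; the furniture and walls round the work are solid. World frame = base frame: x ahead of the robot, y to its left, z up, the work surface at z = 0. Lengths are in mm, angles in rad, forces in N, time in s.
With the tool pointing down it reaches from about 350 to 875 mm from the base axis. Payload 4.2 kg.
Tool frame: the origin (TCP) lies between the finger pads; the fingertips stand 17 mm ahead of it and the grasp point (between the pads) lies 2 mm behind it (nose_length is the distance from the TCP to the fingertips, in mm); z points along the fingers, y is the direction in which the jaws open and shut (so a half turn about z gives the same grasp; the last joint's range is limited). The gripper opens to 85 mm and grips with 20 to 120 N. Pads are 22 mm wide; open, the fingers measure 114 mm over their backs; the gripper's body (76 mm by 85 mm) begins 54 mm behind the grasp point. The pads swing forward as they close: fully open they stand 13 mm farther back than shut.
Start: joints at [-1.041, 0.385, 0.008, 0, -1.194, -0.259], TCP at [167.206, -602.197, 248.312] pointing down, gripper open.
Joint ranges: [-3.14, 3.14], [-1.21, 2.06], [-1.07, 1.41], [-3.16, 2.05], [-2.99, -0.16], [-3.1, 3.1]. Speed limits (rad/s): [2.79, 2.79, 3.14, 3.14, 3.14, 3.14].

### API

Orientations are given as a unit quaternion [x, y, z, w].
In Python, from bench import * gives the robot as it stands.
- The arm moves only by the tool jog_arm, never from a script. Its argument "increments" is a list of rows, each a list of 4 numbers: the shift along the tool's x, y, z in m, then the turn about the tool's z in degrees. A call has 1 to 10 rows; each row is the pose to reach, as a shift and turn from the pose measured when the call began, along the tool's axes at that moment; what a row does not reach only later rows make up. A row lasts 1/8 s, in which the tool goes at most 62.5 mm and 10.7 degrees, less where a joint would pass 70% of its speed; a pose out of reach is approached as far as the arm can. A call with a gripper value outside its range is refused whole. "hand" is the gripper's target within -1 to 1 (fully open at 1, half-way at 0, shut at -1), set as the call begins (left out, the last holds). The fingers move at their own pace and stop on an object; the grip force is fixed at half the most. Time passes only in rows, so rows that repeat a pose let the fingers close. It gives the time, the measured TCP pose, the force and the opening at its end, in the units of the state.
- read_state(): the state, without advancing time (a new reading comes with each control period).
- get_image(name): name is "scene" or "side" or "wrist"; returns the picture (480x640x3 uint8, red, green, blue); there is no depth.
- calibration(name): a dict with "fx", "fy", "cx", "cy" (pixels), "D" ([k1, k2, p1, p2, k3] as OpenCV has them; the pictures are not rectified), "position" and "rotation" of the camera in the world; the wrist camera has in their place "hand_eye" (4x4, takes a point from camera to tool coordinates, whose origin is the TCP and whose axes are the flange's). Camera axes: x right, y up, looking along -z (the intrinsics and any distortion apply to the point x, -y, -z); pixel columns grow to the right and rows downward; lengths in mm; the calibration is good to about 2 mm. A picture is of the moment at which its call begins: read the wrist's pose just before it. calibration takes no time and is no camera call.
- job_done(): hands the job in, once; it reports no verdict.
The state is a dict: "clock": time; "joints": joint angles; "joint_vel": joint speeds; "joint_efforts": joint torques, N m; "position": TCP position; "ee_rot": TCP orientation; "contact_force": force on the tool from outside, world axes, zero at the start; "wrist_torque": the same for the moment, N m; "gripper_width": finger opening in mm.
Only numpy, scipy, OpenCV 4.12 (cv2) and the standard library are available. Lean on these libraries where they do the work, as an engineer would, in place of code of your own. Each camera call takes 0.05 s, during which the arm holds its last target.

## Working session

There is one attempt and no reset: what is moved stays moved. The work goes in short steps, Python scripts to look and compute and a tool call to move; the robot and the scene stay as the last step left them, time stands still between calls to the robot, and variables do not carry over. Pictures are saved under pics/ and viewed, and the job is handed in when it is done.

Besides the shell and the picture viewer there is one more tool, called after "Emit:" as name(argument=value, ...) on one line, values as JSON. jog_arm: Moves the arm, as the interface text tells. Its arguments: {"type":"object","properties":{"increments":{"type":"array"},"hand":{"type":"number"}},"required":["increments"]}

```bash
mkdir -p pics
python3 - <<'E'
from bench import *
import cv2
s=read_state();print(s)
for n in("scene","side","wrist"):
    cv2.imwrite(f"pics/{n}0.png",get_image(n)[:,:,::-1]);print(n,calibration(n))
E
```

```text
{'clock': 0.0, 'joints': array([-1.04136510e+00,  3.85551705e-01,  6.63935084e-03, -5.01183456e-04,
       -1.19396803e+00, -2.58608634e-01]), 'joint_vel': array([ 3.95192089e-04, -6.47585284e-04, -1.92069093e-04,  8.50712406e-05,
       -2.60354840e-04, -1.37451833e-03]), 'joint_efforts': array([-3.51208973e-04, -3.92288733e+01,  1.88398308e+01,  4.18632612e+00,
       -4.58140639e-03, -5.44641921e-06]), 'position': array([ 167.08875037, -601.69695791,  247.22942191]), 'ee_rot': array([-1.34906167e-01,  9.90857803e-01,  1.05159860e-03, -1.84973063e-04]), 'contact_force': array([ 0.58209156,  0.92388664, -0.63603834]), 'wrist_torque': array([ 0.01902347, -0.00177557, -0.03846021]), 'gripper_width': 85.57731297650336}
scene {'fx': 513.6948972216196, 'fy': 513.6948972216196, 'cx': 326.94563662070647, 'cy': 237.98381260179377, 'D': array([-0.15147779,  0.        ,  0.        ,  0.        ,  0.        ]), 'position': array([-86.00973018, 613.47580672, 724.63249949]), 'rotation': array([-0.18586868,  0.4171184 ,  0.81336505, -0.36041971])}
side {'fx': 447.65038962886064, 'fy': 447.65038962886064, 'cx': 320.6806650392864, 'cy': 238.4288328167859, 'D': array([-0.09989815,  0.        ,  0.        ,  0.        ,  0.        ]), 'position': array([343.80668366, 682.52809598, 694.55626975]), 'rotation': array([-0.0559749 ,  0.40084525,  0.90320142, -0.14288841])}
wrist {'fx': 347.3597227094169, 'fy': 347.3597227094169, 'cx': 318.451406403692, 'cy': 237.38786734441913, 'D': array([-0.03189555,  0.        ,  0.        ,  0.        ,  0.        ]), 'hand_eye': array([[ 3.55680152e-04,  9.50539668e-01,  3.10602984e-01,
         7.92747033e+01],
       [ 9.99999911e-01, -4.08237218e-04,  1.04202313e-04,
        -6.17910057e-02],
       [ 2.25848130e-04,  3.10602919e-01, -9.50539729e-01,
        -1.25721856e+02],
       [ 0.00000000e+00,  0.00000000e+00,  0.00000000e+00,
         1.00000000e+00]])}
```

View pics/scene0.png

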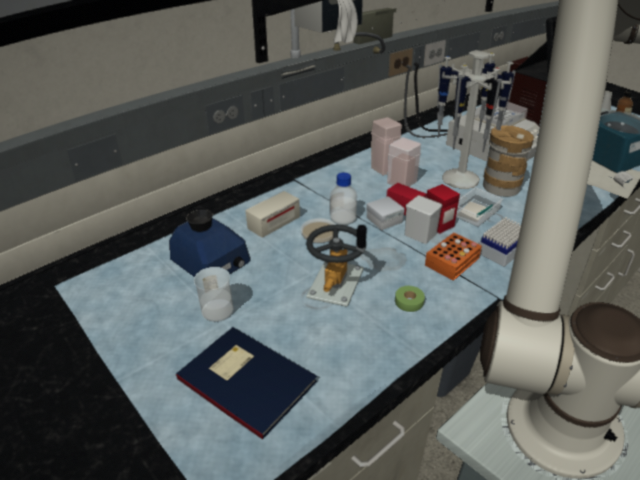

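View pics/side0.png

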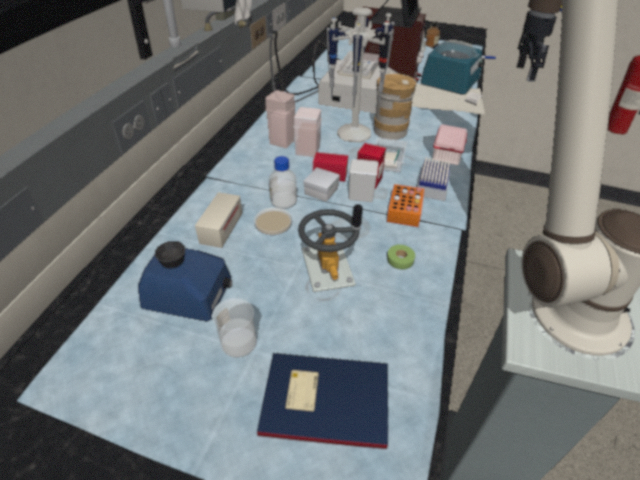

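View pics/wrist0.png

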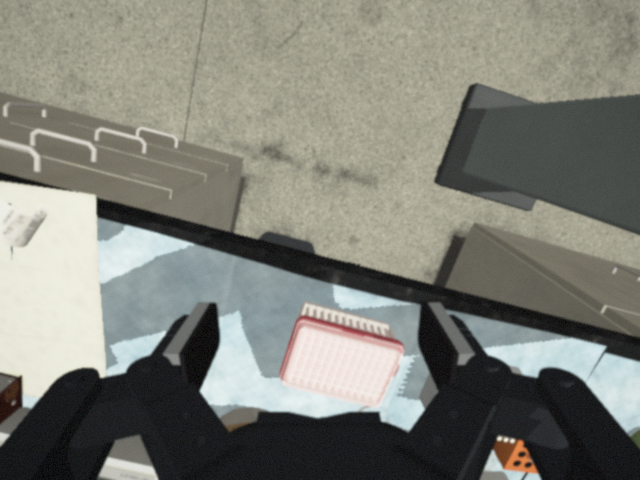

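The scene picture shows the wheel at about (337,243) and the black handle at (361,237). In the side picture the wheel is at (330,230) and the handle at (358,215). The beaker, bottle, rack and green tape stand around it.

Run:
```python
import cv2,numpy as np
a=cv2.imread('pics/scene0.png')[205:305,290:410];b=cv2.imread('pics/side0.png')[190:290,280:400]
cv2.imwrite('pics/crop0.png',np.vstack([cv2.resize(x,None,fx=3,fy=3,interpolation=cv2.INTER_CUBIC) for x in(a,b)])[:, :])
cv2.imwrite('pics/crop0.png',np.hstack([cv2.resize(x,None,fx=3.3,fy=3.3,interpolation=cv2.INTER_CUBIC) for x in(a,b)]))
```

```text
(no output)
```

View pics/crop0.png

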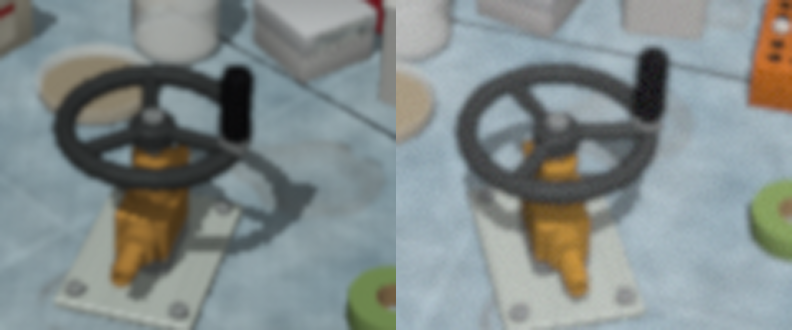

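```bash
cat > h.py <<'E'
from bench import *
import numpy as np,cv2
from scipy.spatial.transform import Rotation as R
def ray(n,u,v,st=None):
    c=calibration(n);K=np.array([[c['fx'],0,c['cx']],[0,c['fy'],c['cy']],[0,0,1]])
    p=cv2.undistortPoints(np.array([[[u,v]]],float),K,c['D'])[0,0]
    d=np.array([p[0],-p[1],-1.])
    if 'position' in c:
        q=c['rotation'];M=R.from_quat(q);return np.array(c['position']),M.apply(d)
    H=c['hand_eye'];T=R.from_quat(st['ee_rot'])
    return st['position']+T.apply(H[:3,3]),T.apply(H[:3,:3]@d)
def plane(n,u,v,z,st=None):
    o,d=ray(n,u,v,st);return o+d*(z-o[2])/d[2]
def tri(rs):
    A=0;b=0
    for o,d in rs:
        d=d/np.linalg.norm(d);P=np.eye(3)-np.outer(d,d);A=A+P;b=b+P@o
    return np.linalg.solve(A,b)
def proj(n,X,st=None):
    c=calibration(n);K=np.array([[c['fx'],0,c['cx']],[0,c['fy'],c['cy']],[0,0,1]])
    if 'position' in c: p=R.from_quat(c['rotation']).inv().apply(np.array(X)-c['position'])
    else:
        H=c['hand_eye'];t=R.from_quat(st['ee_rot']).inv().apply(np.array(X)-st['position']);p=H[:3,:3].T@(t-H[:3,3])
    p=np.atleast_2d(p)*[1,-1,-1]
    return cv2.projectPoints(p.reshape(-1,1,3),np.zeros(3),np.zeros(3),K,c['D'])[0].reshape(-1,2)
E
python3 - <<'E'
from h import *
np.set_printoptions(precision=1,suppress=True)
for nm,a,b,z in(("handle",(361.4,237.1),(357.1,215.8),144),("wheel",(336.1,243.5),(329.1,230.5),108),("beakertop",(212,272),(235,308),88),("bottlecap",(343,176),(281,160),125),("tape",(409,297),(401,255),19),("rack",(455,250),(407,203),44),("redbox",(442,192),(372,150),60),("pip",(482,57),(361,14),250)):
    print(nm,plane("scene",*a,z),plane("side",*b,z),tri([ray("scene",*a),ray("side",*b)]))
E
```

```text
handle [471.8  19.5 144. ] [473.1  18.  144. ] [473.1  17.8 143.1]
wheel [525.2  36.6 108. ] [523.2  37.2 108. ] [522.6  39.2 110.3]
beakertop [639.5 262.5  88. ] [624.4 260.6  88. ] [614.9 274.8 109.2]
bottlecap [ 698.5 -147.6  125. ] [ 698. -149.  125.] [ 696.8 -146.1  126.6]
tape [378.1 -30.9  19. ] [378.9 -33.2  19. ] [378.7 -32.1  18.9]
rack [ 392.8 -202.    44. ] [ 395.  -187.9   44. ] [ 396.5 -206.7   34.9]
redbox [ 553.1 -360.9   60. ] [ 523.3 -370.9   60. ] [ 510.6 -296.1  104.6]
pip [ 825.1 -908.5  250. ] [ 708.1 -952.   250. ] [ 623.3 -571.2  354.4]
```

Both views agree: the handle is at about (472.5,19) and the wheel centre at about (524,37), 54.6 mm apart against a nominal 55. Next I compute the approach in tool axes.

```bash
cat >> h.py <<'E'
def go(x,y,z,yaw=180):
    s=read_state();T=R.from_quat(s['ee_rot']);d=T.inv().apply(np.array([x,y,z])-s['position'])
    tx=T.apply([1,0,0]);cur=np.degrees(np.arctan2(tx[1],tx[0]))
    print('tool shift m',np.round(d/1000,4),'turn',round(-((yaw-cur+180)%360-180),2),'pos',s['position'].round(1),'F',s['contact_force'].round(2),'w',round(s['gripper_width'],1),'t',s['clock'])
E
python3 -c "
from h import *
go(472.5,18.8,240)"
```

```text
tool shift m [-0.4602  0.5164  0.0083] turn 15.51 pos [ 167.1 -601.8  247.5] F [-0.16  0.08 -0.44] w 85.7 t 0.15
```

Emit:
jog_arm(increments=[[-0.02,0.022,0,0],[-0.05,0.056,0,2],[-0.085,0.095,0,4],[-0.12,0.135,0,6],[-0.155,0.174,0,8],[-0.19,0.213,0,10],[-0.225,0.252,0,12],[-0.26,0.292,0,14],[-0.295,0.331,0,15.5],[-0.32,0.36,0,15.5]], hand=1)

```text
clock: 1.4
position: [379.6, -167.5, 248.1]
ee_rot: [-0.001, 1.0, 0.001, -0.0]
contact_force: [0.4, 0.1, -0.2]
gripper_width: 85.6
```

```bash
python3 -c "
from h import *
go(472.5,18.8,240)"
```

```text
tool shift m [-0.0931  0.1862  0.0084] turn 0.08 pos [ 379.6 -167.5  248.1] F [ 0.41  0.09 -0.16] w 85.6 t 1.4
```

Emit:
jog_arm(increments=[[-0.02,0.04,0,0],[-0.045,0.09,0,0],[-0.07,0.14,0.004,0],[-0.085,0.17,0.008,0],[-0.093,0.186,0.008,0],[-0.093,0.186,0.008,0]])

```text
clock: 2.15
position: [472.5, 19.0, 240.2]
ee_rot: [-0.001, 1.0, 0.001, -0.0]
contact_force: [-0.2, -0.3, -0.7]
gripper_width: 85.4
```

Run:
```python
from h import *
go(472.5,18.8,150)
st=read_state();im=get_image("wrist").copy()
print(proj("wrist",[[472.5,18.8,168],[472.5,18.8,118],[524,37,108]],st))
np.save('st1.npy',st,allow_pickle=True)
cv2.imwrite('pics/wrist1.png',im[:,:,::-1])
```

```text
tool shift m [-0.0001 -0.0004  0.0902] turn 0.14 pos [472.5  19.  240.2] F [-0.23 -0.28 -0.66] w 85.4 t 2.15
[[429.29940601 236.81645901]
 [467.8614546  244.03106978]
 [505.36505796 269.0008489 ]]
```

View pics/wrist1.png

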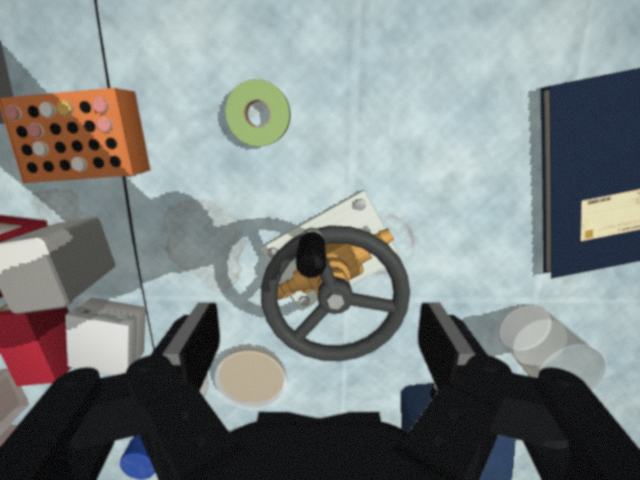

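The picture shows the handle top at about (311,240), its base at (312,265) and the wheel centre at (336,300). My projection mishandled arrays of points, so I'm fixing that and re-measuring.

```bash
sed -i 's/p=H\[:3,:3\].T@(t-H\[:3,3\])/p=(t-H[:3,3])@H[:3,:3]/' h.py
python3 - <<'E'
from h import *
np.set_printoptions(precision=1,suppress=True)
st=np.load('st1.npy',allow_pickle=True).item()
print(proj("wrist",[[472.5,18.8,168],[472.5,18.8,118],[524,37,108]],st))
print(plane("wrist",311,241,168,st),plane("wrist",312,269,118,st),plane("wrist",336,293,108,st))
E
python3 - <<'E'
import cv2
cv2.imwrite('pics/c1.png',cv2.resize(cv2.imread('pics/wrist1.png')[215:370,250:420],None,fx=3.5,fy=3.5,interpolation=2))
E
```

```text
[[317.9 260.1]
 [317.9 235.3]
 [339.8 291.2]]
[460.2  14.6 168. ] [499.9  14.3 118. ] [525.6  33.9 108. ]
```

View pics/c1.png

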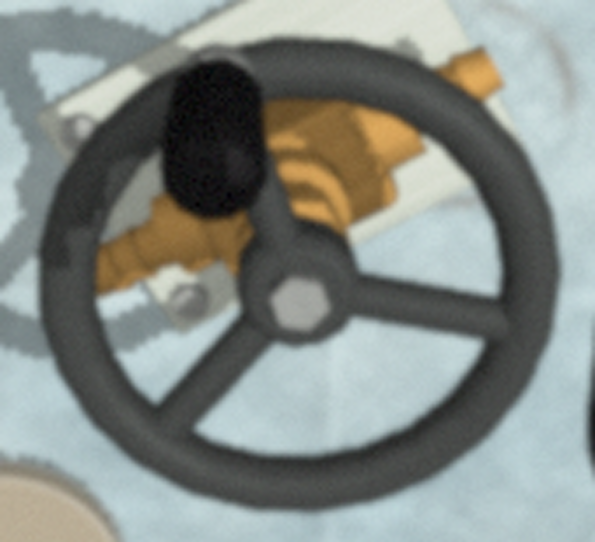

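Run:
```python
from h import *
np.set_printoptions(precision=1,suppress=True)
st=np.load('st1.npy',allow_pickle=True).item()
print(plane("wrist",311,263,168,st),plane("wrist",336,293.3,108,st))
go(473.5,16.5,150)
```

```text
[474.4  14.6 168. ] [525.9  33.9 108. ]
tool shift m [-0.  -0.   0.1] turn 0.08 pos [472.1  18.4 240.3] F [-0.3 -0.4  0.1] w 85.2 t 2.2
```

Emit:
jog_arm(increments=[[-0.001,-0.002,0.015,0],[-0.001,-0.002,0.035,0],[-0.001,-0.002,0.055,0],[-0.001,-0.002,0.075,0],[-0.001,-0.002,0.09,0],[-0.001,-0.002,0.09,0]])

```text
clock: 2.95
position: [471.5, 15.1, 148.7]
ee_rot: [0.0, 1.0, 0.0, -0.002]
contact_force: [0.6, -0.4, -0.3]
gripper_width: 85.9
```

Emit:
jog_arm(increments=[[0,0,0,0],[0,0,0,0],[0,0,0,0],[0,0,0,0],[0,0,0,0],[0,0,0,0],[0,0,0,0],[0,0,0,0]], hand=-1)

```text
clock: 3.95
position: [471.6, 15.0, 149.1]
ee_rot: [0.0, 1.0, 0.0, -0.002]
contact_force: [-1.7, -2.9, 4.9]
gripper_width: 18.2
```

Run:
```python
from h import *
go(473.5,16.5,150)
cv2.imwrite('pics/wrist2.png',get_image("wrist")[:,:,::-1])
cv2.imwrite('pics/scene2.png',get_image("scene")[180:320,270:430,::-1].repeat(3,0).repeat(3,1))
```

```text
tool shift m [-0.0019  0.0015 -0.0009] turn -0.01 pos [471.6  15.  149.1] F [-1.67 -2.93  4.89] w 18.2 t 3.95
```

View pics/wrist2.png

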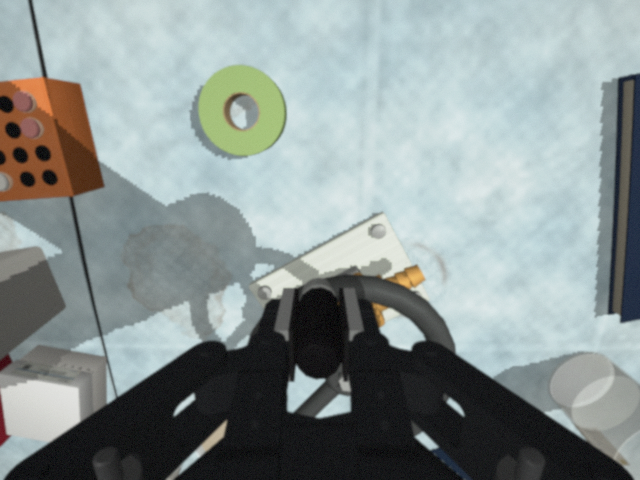

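View pics/scene2.png

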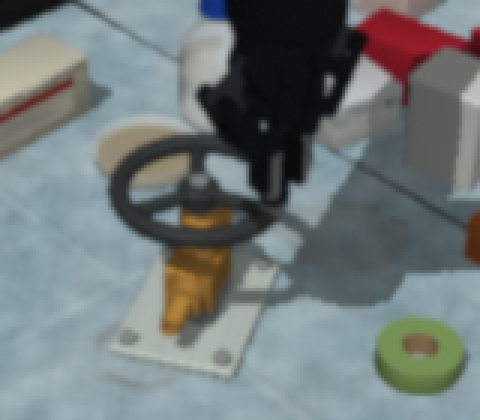

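The handle is gripped, with the opening at 18 mm. I'll use a helper that works out circle waypoints in tool axes and estimates force and angle.

```bash
cat >> h.py <<'E'
C=np.array([523.1,34.0]);Rr=54.9
def rows(a1,n=10,hold=1,z=149.,C=C,Rr=Rr,a0=None):
    s=status(C)
    T=R.from_quat(s['ee_rot']);p=s['position']
    if a0 is None:
        a0=np.degrees(np.arctan2(*(p[:2]-C)[::-1]));a0=a1+(a0-a1+180)%360-180
    for i in range(1,n+1):
        a=np.radians(a0+(a1-a0)*min(1,i/(n-hold)))
        X=np.array([*(C+Rr*np.array([np.cos(a),np.sin(a)])),z])
        d=T.inv().apply(X-p)/1000
        print([round(float(v),3) if k<2 else round(float(v),3) for k,v in enumerate(d)]+[0],end=', ')
    print()
def status(C=C):
    s=read_state();p=s['position'];r=p[:2]-C;a=np.arctan2(r[1],r[0]);F=s['contact_force']
    er=np.array([np.cos(a),np.sin(a)]);et=np.array([-er[1],er[0]])
    print('t',round(s['clock'],2),'p',p.round(1),'ang',round(np.degrees(a)%360,1),'r',round(np.hypot(*r),1),'Frad',round(F[:2]@er,1),'Ftan',round(F[:2]@et,1),'Fz',round(F[2],1),'w',round(s['gripper_width'],1))
    return s
E
python3 -c "
from h import *
rows(160)"
```

```text
t 4.05 p [471.5  15.  149.1] ang 200.2 r 55.0 Frad 2.1 Ftan 1.3 Fz 6.4 w 18.1
[0.001, 0.004, 0.0, 0], [0.002, 0.008, 0.0, 0], [0.003, 0.012, 0.0, 0], [0.003, 0.017, 0.0, 0], [0.003, 0.021, 0.0, 0], [0.003, 0.025, 0.0, 0], [0.002, 0.03, 0.0, 0], [0.001, 0.034, 0.0, 0], [0.0, 0.038, 0.0, 0], [0.0, 0.038, 0.0, 0],
```

Emit:
jog_arm(increments=[[0.001,0.004,0,0],[0.002,0.008,0,0],[0.003,0.012,0,0],[0.003,0.017,0,0],[0.003,0.021,0,0],[0.003,0.025,0,0],[0.002,0.03,0,0],[0.001,0.034,0,0],[0,0.038,0,0],[0,0.038,0,0]])

```text
clock: 5.3
position: [472.3, 53.5, 149.1]
ee_rot: [-0.0, 1.0, 0.0, -0.002]
contact_force: [2.7, -1.8, 0.9]
gripper_width: 18.3
```

```bash
python3 -c "
from h import *
rows(90)"
```

```text
t 5.3 p [472.3  53.5 149.1] ang 159.1 r 54.4 Frad -3.1 Ftan 0.7 Fz 0.9 w 18.3
[-0.003, 0.007, 0.0, 0], [-0.007, 0.013, 0.0, 0], [-0.011, 0.019, 0.0, 0], [-0.017, 0.024, 0.0, 0], [-0.023, 0.028, 0.0, 0], [-0.029, 0.031, 0.0, 0], [-0.036, 0.033, 0.0, 0], [-0.043, 0.035, -0.0, 0], [-0.051, 0.035, -0.0, 0], [-0.051, 0.035, -0.0, 0],
```

Emit:
jog_arm(increments=[[-0.003,0.007,0,0],[-0.007,0.013,0,0],[-0.011,0.019,0,0],[-0.017,0.024,0,0],[-0.023,0.028,0,0],[-0.029,0.031,0,0],[-0.036,0.033,0,0],[-0.043,0.035,0,0],[-0.051,0.035,0,0],[-0.051,0.035,0,0]])

```text
clock: 6.55
position: [523.4, 88.4, 148.9]
ee_rot: [-0.0, 1.0, -0.0, -0.002]
contact_force: [0.3, -4.2, 4.8]
gripper_width: 18.2
```

```bash
python3 -c "
from h import *
rows(55,7)"
```

```text
t 6.55 p [523.4  88.4 148.9] ang 89.7 r 54.4 Frad -4.2 Ftan -0.4 Fz 4.8 w 18.2
[-0.006, 0.0, -0.0, 0], [-0.011, -0.001, -0.0, 0], [-0.016, -0.002, -0.0, 0], [-0.022, -0.004, -0.0, 0], [-0.026, -0.006, -0.0, 0], [-0.031, -0.009, -0.0, 0], [-0.031, -0.009, -0.0, 0],
```

```bash
sed -i 's/^C=.*/C=np.array([523.1,33.5]);Rr=54.7/' h.py; python3 -c "
from h import *
rows(55,7)"
```

```text
t 6.55 p [523.4  88.4 148.9] ang 89.7 r 54.9 Frad -4.2 Ftan -0.4 Fz 4.8 w 18.2
[-0.006, -0.001, -0.0, 0], [-0.011, -0.001, -0.0, 0], [-0.016, -0.003, -0.0, 0], [-0.021, -0.005, -0.0, 0], [-0.026, -0.007, -0.0, 0], [-0.031, -0.01, -0.0, 0], [-0.031, -0.01, -0.0, 0],
```

Emit:
jog_arm(increments=[[-0.006,0,0,0],[-0.011,-0.001,0,0],[-0.016,-0.003,0,0],[-0.022,-0.005,0,0],[-0.026,-0.007,0,0],[-0.031,-0.01,0,0],[-0.031,-0.01,0,0]])

```text
clock: 7.42
position: [554.4, 79.0, 149.0]
ee_rot: [0.0, 1.0, 0.0, -0.002]
contact_force: [-2.4, -0.9, 5.4]
gripper_width: 18.3
```

```bash
python3 -c "
from h import *
rows(38,5)"
```

```text
t 7.42 p [554.4  79.  149. ] ang 55.5 r 55.2 Frad -2.1 Ftan 1.4 Fz 5.4 w 18.3
[-0.003, -0.003, -0.0, 0], [-0.006, -0.006, -0.0, 0], [-0.009, -0.009, -0.0, 0], [-0.012, -0.012, -0.0, 0], [-0.012, -0.012, -0.0, 0],
```

Emit:
jog_arm(increments=[[-0.003,-0.003,0,0],[-0.006,-0.006,0,0],[-0.009,-0.009,0,0],[-0.012,-0.012,0,0],[-0.012,-0.012,0,0]])

```text
clock: 8.05
position: [567.1, 67.0, 149.1]
ee_rot: [0.0, 1.0, 0.001, -0.001]
contact_force: [-1.4, 1.6, 4.9]
gripper_width: 18.1
```

```bash
python3 -c "
from h import *
rows(20,5)"
```

```text
t 8.05 p [567.1  67.  149.1] ang 37.3 r 55.3 Frad -0.1 Ftan 2.1 Fz 4.9 w 18.1
[-0.002, -0.004, 0.0, 0], [-0.004, -0.007, 0.0, 0], [-0.006, -0.011, 0.0, 0], [-0.007, -0.015, 0.0, 0], [-0.007, -0.015, 0.0, 0],
```

Emit:
jog_arm(increments=[[-0.002,-0.004,0,0],[-0.004,-0.007,0,0],[-0.006,-0.011,0,0],[-0.007,-0.015,0,0],[-0.007,-0.015,0,0]])

```text
clock: 8.68
position: [574.5, 54.0, 149.2]
ee_rot: [0.0, 1.0, 0.003, -0.0]
contact_force: [-2.0, 11.0, 5.5]
gripper_width: 18.2
```

```bash
python3 -c "
from h import *
rows(2,5)"
```

```text
t 8.68 p [574.5  54.  149.2] ang 21.7 r 55.4 Frad 2.2 Ftan 10.9 Fz 5.5 w 18.2
[-0.001, -0.005, 0.0, 0], [-0.002, -0.009, 0.0, 0], [-0.003, -0.014, 0.0, 0], [-0.003, -0.019, 0.0, 0], [-0.003, -0.019, 0.0, 0],
```

The tangential force rose to 11 N, which points to the stop. I'll press a few mm further to confirm and to seat it.

Emit:
jog_arm(increments=[[-0.001,-0.002,0,0],[-0.002,-0.005,0,0],[-0.002,-0.005,0,0],[-0.002,-0.005,0,0],[-0.002,-0.005,0,0]])

```text
clock: 9.3
position: [575.6, 51.8, 149.0]
ee_rot: [0.0, 1.0, 0.005, -0.001]
contact_force: [-4.7, 12.6, 7.3]
gripper_width: 18.3
```

```bash
python3 -c "
from h import *
status()"
```

```text
t 9.3 p [575.6  51.8 149. ] ang 19.2 r 55.6 Frad -0.3 Ftan 13.4 Fz 7.3 w 18.3
```

Emit:
jog_arm(increments=[[0,-0.003,0,0],[-0.001,-0.006,0,0],[-0.001,-0.006,0,0],[-0.001,-0.006,0,0],[-0.001,-0.006,0,0]])

```text
clock: 9.93
position: [576.3, 49.6, 149.0]
ee_rot: [0.0, 1.0, 0.008, -0.001]
contact_force: [-5.1, 16.7, 7.3]
gripper_width: 18.2
```

```bash
python3 -c "
from h import *
st=status()
for n in ('wrist','scene'):
  cv2.imwrite('pics/%s3.png'%n,get_image(n)[:,:,::-1])
"
```

```text
t 9.93 p [576.3  49.6 149. ] ang 16.9 r 55.6 Frad 0.0 Ftan 17.5 Fz 7.3 w 18.2
```

View pics/wrist3.png

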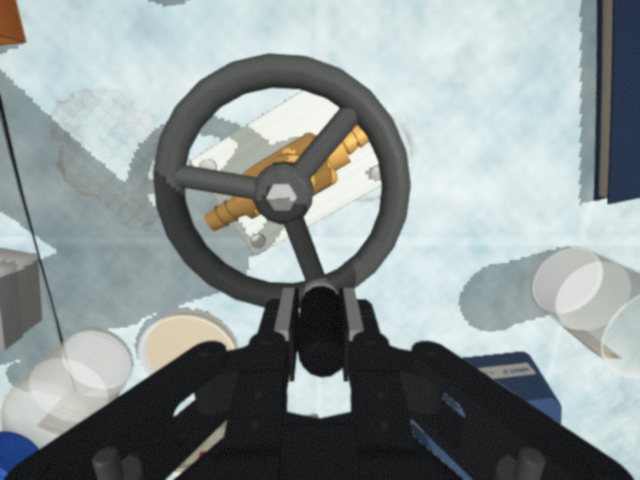

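View pics/scene3.png

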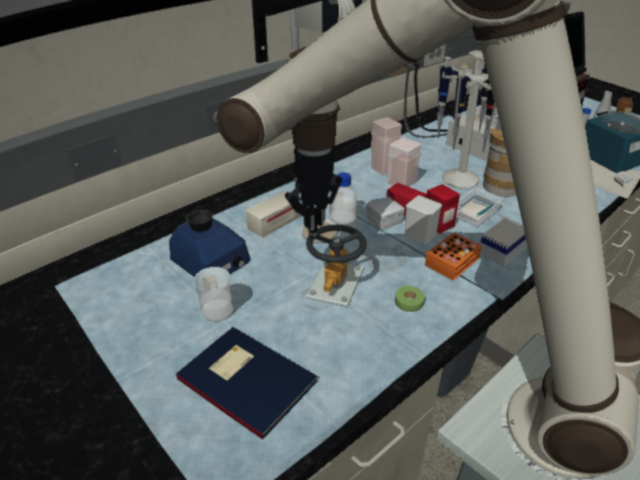

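The stop is confirmed: force rose 10.9, 13.4 and 17.5 N as the handle yielded, and all three readings extrapolate to a zero-force handle angle of about 28°. The wrist picture shows the handle between the pads at (320,330) and its spoke running to (316,275). The bystanders are in place. Next is backing off 720°, ending at about 29°.

```bash
python3 -c "
from h import *
rows(120)"
```

```text
t 10.03 p [576.3  49.7 149. ] ang 16.9 r 55.6 Frad 1.1 Ftan 17.4 Fz 7.7 w 18.0
[0.005, 0.01, 0.0, 0], [0.011, 0.019, 0.0, 0], [0.019, 0.027, 0.0, 0], [0.028, 0.032, 0.001, 0], [0.038, 0.036, 0.001, 0], [0.049, 0.038, 0.001, 0], [0.06, 0.038, 0.001, 0], [0.071, 0.036, 0.001, 0], [0.081, 0.031, 0.001, 0], [0.081, 0.031, 0.001, 0],
```

Emit:
jog_arm(increments=[[0.005,0.01,0,0],[0.011,0.019,0,0],[0.019,0.027,0,0],[0.028,0.032,0.001,0],[0.038,0.036,0.001,0],[0.049,0.038,0.001,0],[0.06,0.038,0.001,0],[0.071,0.036,0.001,0],[0.081,0.031,0.001,0],[0.081,0.031,0.001,0]])

```text
clock: 11.28
position: [494.7, 79.7, 149.1]
ee_rot: [0.0, 1.0, 0.007, -0.001]
contact_force: [1.7, -3.0, 6.4]
gripper_width: 18.4
```

```bash
python3 -c "
from h import *
rows(220)"
```

```text
t 11.28 p [494.7  79.7 149.1] ang 121.6 r 54.3 Frad -3.4 Ftan 0.1 Fz 6.4 w 18.4
[0.009, -0.006, 0.0, 0], [0.016, -0.014, -0.0, 0], [0.021, -0.023, -0.0, 0], [0.024, -0.032, -0.0, 0], [0.026, -0.043, -0.0, 0], [0.026, -0.053, -0.001, 0], [0.024, -0.063, -0.001, 0], [0.019, -0.073, -0.001, 0], [0.013, -0.081, -0.001, 0], [0.013, -0.081, -0.001, 0],
```

Emit:
jog_arm(increments=[[0.009,-0.006,0,0],[0.016,-0.014,0,0],[0.021,-0.023,0,0],[0.024,-0.032,0,0],[0.026,-0.043,0,0],[0.026,-0.053,-0.001,0],[0.024,-0.063,-0.001,0],[0.019,-0.073,-0.001,0],[0.013,-0.081,-0.001,0],[0.013,-0.081,-0.001,0]])

```text
clock: 12.52
position: [481.1, -2.7, 148.8]
ee_rot: [0.001, 1.0, 0.007, -0.002]
contact_force: [-0.3, -0.3, 4.8]
gripper_width: 18.2
```

```bash
python3 -c "
from h import *
rows(320)"
```

```text
t 12.53 p [481.1  -2.7 148.8] ang 220.8 r 55.5 Frad 0.4 Ftan 0.0 Fz 4.8 w 18.2
[-0.008, -0.007, -0.0, 0], [-0.017, -0.012, -0.0, 0], [-0.027, -0.016, -0.001, 0], [-0.037, -0.018, -0.001, 0], [-0.048, -0.018, -0.001, 0], [-0.058, -0.016, -0.001, 0], [-0.068, -0.012, -0.001, 0], [-0.076, -0.006, -0.001, 0], [-0.084, 0.001, -0.001, 0], [-0.084, 0.001, -0.001, 0],
```

Emit:
jog_arm(increments=[[-0.008,-0.007,0,0],[-0.017,-0.012,0,0],[-0.027,-0.016,-0.001,0],[-0.037,-0.018,-0.001,0],[-0.048,-0.018,-0.001,0],[-0.058,-0.016,-0.001,0],[-0.068,-0.012,-0.001,0],[-0.076,-0.006,-0.001,0],[-0.084,0.001,-0.001,0],[-0.084,0.001,-0.001,0]])

```text
clock: 13.78
position: [566.2, -2.0, 149.3]
ee_rot: [0.0, 1.0, 0.006, -0.002]
contact_force: [3.7, -2.2, 3.0]
gripper_width: 18.3
```

```bash
python3 -c "
from h import *
rows(60)"
```

```text
t 13.78 p [566.2  -2.  149.3] ang 320.5 r 55.9 Frad 4.2 Ftan 0.7 Fz 3.0 w 18.3
[-0.005, 0.01, 0.0, 0], [-0.009, 0.019, 0.001, 0], [-0.011, 0.03, 0.001, 0], [-0.011, 0.04, 0.001, 0], [-0.009, 0.05, 0.001, 0], [-0.006, 0.06, 0.001, 0], [0.0, 0.069, 0.001, 0], [0.007, 0.077, 0.001, 0], [0.016, 0.083, 0.001, 0], [0.016, 0.083, 0.001, 0],
```

Emit:
jog_arm(increments=[[-0.005,0.01,0,0],[-0.009,0.019,0.001,0],[-0.011,0.03,0.001,0],[-0.011,0.04,0.001,0],[-0.009,0.05,0.001,0],[-0.006,0.06,0.001,0],[0,0.069,0.001,0],[0.007,0.077,0.001,0],[0.016,0.083,0.001,0],[0.016,0.083,0.001,0]])

```text
clock: 15.02
position: [548.4, 81.9, 149.3]
ee_rot: [0.0, 1.0, 0.007, -0.003]
contact_force: [-0.2, 1.2, 5.4]
gripper_width: 18.0
```

```bash
python3 -c "
from h import *
rows(160)"
```

```text
t 15.03 p [548.4  81.9 149.3] ang 62.5 r 54.6 Frad 1.0 Ftan 0.7 Fz 5.4 w 18.0
[0.01, 0.004, 0.0, 0], [0.02, 0.006, 0.001, 0], [0.03, 0.006, 0.001, 0], [0.04, 0.004, 0.001, 0], [0.05, 0.0, 0.001, 0], [0.059, -0.005, 0.001, 0], [0.066, -0.012, 0.001, 0], [0.072, -0.02, 0.001, 0], [0.077, -0.03, 0.0, 0], [0.077, -0.03, 0.0, 0],
```

Emit:
jog_arm(increments=[[0.01,0.004,0,0],[0.02,0.006,0.001,0],[0.03,0.006,0.001,0],[0.04,0.004,0.001,0],[0.05,0,0.001,0],[0.059,-0.005,0.001,0],[0.066,-0.012,0.001,0],[0.072,-0.02,0.001,0],[0.077,-0.03,0,0],[0.077,-0.03,0,0]])

```text
clock: 16.27
position: [471.5, 51.7, 149.1]
ee_rot: [0.0, 1.0, 0.007, -0.002]
contact_force: [7.6, -2.6, 0.5]
gripper_width: 18.1
```

```bash
python3 -c "
from h import *
rows(260)"
```

```text
t 16.27 p [471.5  51.7 149.1] ang 160.5 r 54.7 Frad -8.0 Ftan -0.1 Fz 0.5 w 18.1
[0.003, -0.01, 0.0, 0], [0.003, -0.021, -0.0, 0], [0.002, -0.031, -0.0, 0], [-0.002, -0.041, -0.0, 0], [-0.007, -0.05, -0.001, 0], [-0.014, -0.058, -0.001, 0], [-0.023, -0.065, -0.001, 0], [-0.032, -0.069, -0.001, 0], [-0.042, -0.072, -0.001, 0], [-0.042, -0.072, -0.001, 0],
```

```bash
sed -i 's/^C=.*/C=np.array([523.8,33.2]);Rr=54.8/' h.py; python3 -c "
from h import *
rows(260)"
```

```text
t 16.27 p [471.5  51.7 149.1] ang 160.5 r 55.4 Frad -8.0 Ftan -0.1 Fz 0.5 w 18.1
[0.002, -0.01, 0.0, 0], [0.002, -0.021, -0.0, 0], [0.001, -0.031, -0.0, 0], [-0.002, -0.041, -0.0, 0], [-0.008, -0.051, -0.001, 0], [-0.015, -0.058, -0.001, 0], [-0.023, -0.065, -0.001, 0], [-0.033, -0.07, -0.001, 0], [-0.043, -0.072, -0.001, 0], [-0.043, -0.072, -0.001, 0],
```

Emit:
jog_arm(increments=[[0.002,-0.01,0,0],[0.002,-0.021,0,0],[0.001,-0.031,0,0],[-0.002,-0.041,0,0],[-0.008,-0.051,-0.001,0],[-0.015,-0.058,-0.001,0],[-0.023,-0.065,-0.001,0],[-0.033,-0.07,-0.001,0],[-0.043,-0.072,-0.001,0],[-0.043,-0.072,-0.001,0]])

```text
clock: 17.52
position: [513.5, -21.6, 148.7]
ee_rot: [0.001, 1.0, 0.006, -0.004]
contact_force: [-1.0, -3.4, 6.8]
gripper_width: 18.0
```

```bash
python3 -c "
from h import *
rows(350)"
```

```text
t 17.52 p [513.5 -21.6 148.7] ang 259.3 r 55.7 Frad 3.5 Ftan -0.3 Fz 6.8 w 18.0
[-0.01, -0.0, -0.0, 0], [-0.019, 0.001, -0.0, 0], [-0.029, 0.003, -0.0, 0], [-0.037, 0.007, -0.0, 0], [-0.045, 0.013, -0.0, 0], [-0.052, 0.019, -0.0, 0], [-0.058, 0.027, -0.0, 0], [-0.062, 0.036, -0.0, 0], [-0.064, 0.045, -0.0, 0], [-0.064, 0.045, -0.0, 0],
```

Emit:
jog_arm(increments=[[-0.01,0,0,0],[-0.019,0.001,0,0],[-0.029,0.003,0,0],[-0.037,0.007,0,0],[-0.045,0.013,0,0],[-0.052,0.019,0,0],[-0.058,0.027,0,0],[-0.062,0.036,0,0],[-0.064,0.045,0,0],[-0.064,0.045,0,0]])

```text
clock: 18.77
position: [578.1, 23.3, 149.1]
ee_rot: [0.0, 1.0, 0.005, -0.004]
contact_force: [2.5, -1.0, 5.8]
gripper_width: 18.2
```

```bash
python3 -c "
from h import *
C2=np.array([523.1,33.5]);status(C2)
rows(28.5,7,2)"
```

```text
t 18.77 p [578.1  23.3 149.1] ang 349.5 r 55.9 Frad 2.6 Ftan -0.5 Fz 5.8 w 18.2
t 18.77 p [578.1  23.3 149.1] ang 349.7 r 55.2 Frad 2.6 Ftan -0.5 Fz 5.8 w 18.2
[-0.0, 0.007, 0.0, 0], [-0.0, 0.015, 0.0, 0], [0.001, 0.022, 0.0, 0], [0.003, 0.029, 0.0, 0], [0.006, 0.036, 0.001, 0], [0.006, 0.036, 0.001, 0], [0.006, 0.036, 0.001, 0],
```

Emit:
jog_arm(increments=[[0,0.007,0,0],[0,0.015,0,0],[0.001,0.022,0,0],[0.003,0.029,0,0],[0.006,0.036,0.001,0],[0.006,0.036,0.001,0],[0.006,0.036,0.001,0],[0.006,0.036,0.001,0]])

```text
clock: 19.77
position: [571.7, 60.1, 149.1]
ee_rot: [-0.0, 1.0, 0.006, -0.004]
contact_force: [0.8, 0.4, 7.5]
gripper_width: 18.2
```

```bash
python3 -c "
from h import *
st=status()
for n in ('wrist','scene'):
  cv2.imwrite('pics/%s4.png'%n,get_image(n)[:,:,::-1])
"
```

```text
t 19.77 p [571.7  60.1 149.1] ang 29.3 r 54.9 Frad 0.8 Ftan -0.1 Fz 7.5 w 18.2
```

View pics/wrist4.png

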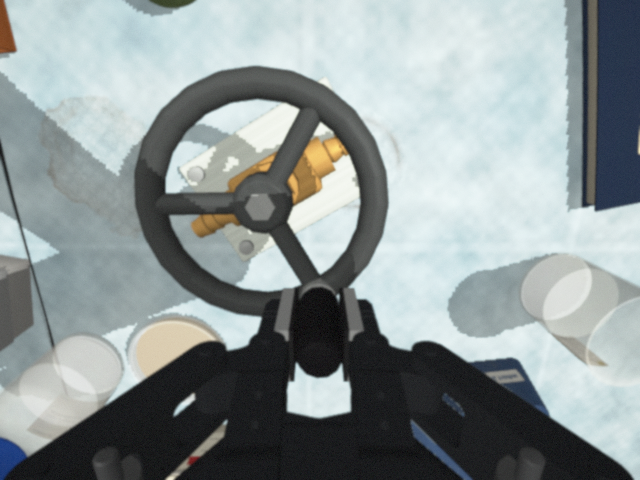

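View pics/scene4.png

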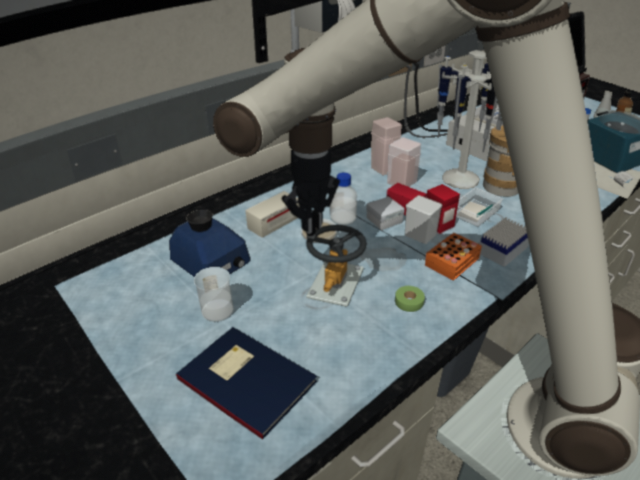

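The final picture shows the handle still between the pads at (320,330). The spokes have turned about 10° from the pressed picture, which matches the hub twist unloading after two full turns. The bystanders look unmoved.

```bash
python3 -c "
from h import *
a=cv2.imread('pics/scene0.png');b=cv2.imread('pics/scene4.png')
d=cv2.absdiff(a,b).max(2)
for n,(x,y,w,h) in dict(beaker=(190,260,50,65),tape=(390,283,40,32),rack=(424,230,60,50),cap=(334,170,22,20)).items(): print(n,d[y:y+h,x:x+w].mean().round(1))
status();print(job_done())"
```

```text
beaker 9.0
tape 9.3
rack 26.0
cap 21.0
t 19.88 p [571.7  60.1 149.1] ang 29.3 r 54.9 Frad 2.0 Ftan -0.6 Fz 7.8 w 18.4
the job is handed in; nothing more can be done
None
```

I handed the job in at about 20 s. The valve is seated and backed off two turns, and the gripper is still holding the crank handle. No verdict was reported.

- **Seating:** I wound the wheel clockwise about 170° until it met the stop. I then pressed in steps, with the force at the handle rising 10.9, 13.4 and 17.5 N. All three readings put the stop at a handle angle of about 28–29°.
- **Backing off:** I turned it anticlockwise in nine moves and stopped with the handle at 29.3°. That is 720° from the stop, give or take 1–2°, against a tolerance of about 12°.
- **Last checks:**
  - The handle is between the pads at an 18 mm opening, with almost no force left along the circle.
  - The spokes turned about 10° between the pressed and final pictures, against about 12° from the arm's position.
- **Bystanders:** By eye, all four are where they started. The before/after picture comparison was low for the beaker and tape (about 9) but higher for the rack (26) and bottle cap (21). I think that is the arm's shadow and the gripper beside the cap, but I did not measure their positions again.
- **Wheel centre:** The cameras put it 2–4 mm apart, so I corrected it twice from the sideways force, which reached 8 N at most.

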